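# Third hand at the riveting bed

## Task

Make the riveting station safe by turning its feed dial fully anticlockwise to off; then take the black carry handle, lay it flat between the two rails of the green riveting bed and push it gently, end on, against the orange sprung stop until the stop is about half way in (a push of about 10 N), never bottoming it out. Finish while still holding the handle there with that steady push, so that a workmate can rivet it, and leave the brown handle and the hand tools where they are.

Things in the scene. Friction and masses are not known exactly. Their poses are not given: they have to be found in the camera images.
- dial (a joint): Feed dial, angle in rad: 0 = fully anticlockwise, off, against its end stop (the white pointer tick on the knob faces the green mark on the box, i.e. the box's -x side); grows as it turns clockwise seen from above, to 4.5. It starts somewhere from 0.6 to 1.3. Light friction (0.03 N m), stays where it is left.
- dial_grip (a point): Point on the dial's vertical axis at the height to grip it, 87 mm above the table. Black knob: a disc 44 mm across with an upright grip bar 42 mm long, 14 mm thick; bar top 7 mm above this point, disc top 23 mm below it. This point turns with the knob: its z is up and its x axis is along the bar (pointer tick at the -x end).
- dial_box: Fixed grey control box, 100 (x) x 90 (y) x 50 mm high, dial in the middle of its top; origin in the centre of its underside, z up. It stands on the left or the right, beyond the handles; on the other side stands a fixed steel anvil block, 90 x 80 x 52 mm.
- handle: The black carry handle for a case, loose, 0.18 to 0.35 kg: steel base plate 130 (x) x 34 (y) x 4 mm, a steel cap 24 x 34 mm, 20 mm high, at each end (flat end faces), a black grip bar along x, 106 mm long, 16 mm wide, at heights 30 to 44 mm, open below. Origin in the centre of the underside, x along its length, z up. Both ends are alike. It starts flat on the table on the left or the right.
- brown_handle: The same handle with a brown grip, on the other side: not wanted, leave it.
- bed: Fixed green riveting bed, 270 (x) x 100 (y) x 20 mm slab, origin in the centre of its underside, +x points along the rails towards the stop (roughly away from the robot). Two steel rails, 10 mm wide and standing 10 mm above the slab, run from x = -110 to +62 mm with 44 mm free between them, open at the near end. Behind the stop a fixed green block 40 mm high above the slab, at x = 112 to 132 mm.
- channel (a point): Midway between the rails on the bed's top surface, right above the bed's origin, 20 mm above the table; axes as the bed's.
- stop: The orange sprung stop pad, 42 mm wide, 28 mm tall; origin at the foot of its front face, on the bed's top, axes as the bed's. Free, it lies 70 mm from the channel point along the bed's +x; it slides in 25 mm along +x until it bottoms out. Spring of 0.8 N per mm from zero (10 N at 12.5 mm); springs back when let go. White strips on the bed beside it mark the face's place from 7.5 to 17.5 mm in.
- mallet: Hammer with wooden handle, 260 mm, loose, at the left: leave it.
- screwdriver: Red screwdriver, 200 mm, loose, near the robot at the left: leave it.
- pliers: Orange-handled pliers, 160 mm, loose, at the right: leave them.
Mind the look-alikes: they are no part of the job. What is shaped like the handle but turquoise is not meant.

How it is judged (in metres and radians):
On the way, in this order (a step that is already met when the one before it is completed fails the run):
1. the feed dial is turned fully anticlockwise, to off (value of joint dial below 0.08 rad), for 0.2 s.
2. the black handle lies flat between the rails and presses the sprung stop with 6 to 14 N (z of handle in the frame of channel between -0.004 and 0.006 m and y of handle in the frame of channel between -0.01 and 0.01 m and angle between the x axis of handle and the x axis of channel, either way round below 0.1 rad and angle between handle's own z axis and vertical below 0.1 rad and contact force between handle and stop between 6 and 14 N and value of joint dial below 0.08 rad), for 0.3 s.
At the end, for the whole second after the job is handed in: The dial is within 0.08 rad of its anticlockwise stop; the black handle lies flat on the bed between the rails (within 6 mm in height, 10 mm sideways, 0.1 rad), still, held by the fingers, and presses the sprung stop with 6 to 14 N (the stop 7.5 to 17.5 mm in), through the last second (all of step 2 and contact force between the fingers and handle above 1.5 N and linear speed of handle below 0.02 m/s); the arm keeps its last pose, push and grip.
It fails at once if the sprung stop is bottomed out (pushed in more than 23.5 mm of its 25) (x of stop in the frame of channel above 0.0935 m).
It fails at once if the brown handle, hammer, screwdriver or pliers is moved more than 30 mm (distance of any of brown_handle, mallet, screwdriver, pliers from where it was at the start of the episode above 0.03 m).
It also fails if it takes over 56 s, if anything falls off the work surface, if the arm or the gripper's body presses on something with over 40 N, if the wrist force passes 120 N, or if a joint passes its speed limit or range.

## Robot

A 6-joint arm with a two-finger parallel gripper is mounted at the origin on the work surface. World frame = base frame: x ahead of the robot, y to its left, z up, the work surface at z = 0. Lengths are in m, angles in degrees, forces in N, time in s.
With the tool pointing down it reaches from about 0.4 to 0.825 m from the base axis. Payload 7 kg.
Tool frame: the origin (TCP) lies on the centre line of the jaws, within the pads' length; the fingertips stand 11 mm ahead of it and the grasp point (between the pads) lies 8 mm behind it; z points along the fingers, y is the direction in which the jaws open and shut (so a half turn about z gives the same grasp; the last joint's range is limited). The gripper opens to 88 mm and grips with 3 to 60 N. Pads are 19 mm wide; open, the fingers measure 130 mm over their backs; the gripper's body (78 mm by 193 mm) begins 47 mm behind the grasp point.
Start: joints at [-50.3, 20.546, 0.682, 0, -70.136, -16.507], TCP at [0.266, -0.62, 0.238] pointing down, gripper open.
Joint ranges: [-176.03, 176.03], [-82.01, 121.73], [-58.28, 71.71], [-173.87, 95.51], [-174.79, -0.11], [-173.66, 173.66]. Speed limits (degrees/s): [136.94, 136.94, 172.46, 180, 180, 180].

## Interface

Orientations are given as [roll, pitch, yaw] about the fixed x, y, z axes, in that order (R = Rz(yaw) Ry(pitch) Rx(roll)).
In Python, from plant import ctrl, cams, order gives the robot as it stands.
- The arm moves only by the tool jog_arm, never from a script. Its argument "motion" is a list of rows, each an object with "offset": the shift along the tool's x, y, z in mm, a list of three; "roll": the turn about the tool's z in rad; "hand": the finger opening in mm, from 0 to 87.6. A call has 1 to 20 rows; each row is the pose to reach, as a shift and turn from the pose commanded when the call began, along the tool's axes at that moment; what a row does not reach only later rows make up. A row lasts 1/12 s, in which the tool goes at most 41.7 mm and 7.16 degrees, less where a joint would pass 70% of its speed; a pose out of reach is approached as far as the arm can. A call with a gripper value outside its range is refused whole. The fingers move at their own pace and stop on an object; the grip force is fixed at half the most. Time passes only in rows, so rows that repeat a pose let the fingers close. It gives the time, the measured TCP pose, the force and the opening at its end, in the units of the state.
- ctrl.get_obs(): the state, without advancing time (a new reading comes with each control period).
- cams.snapshot(name): name is "scene" or "top" or "wrist"; returns a dict with "img" (400x640x3 uint8, red, green, blue), "K" (3x3 intrinsics, pixels), "cam_to_world" (4x4, takes a point from camera to world coordinates); the wrist camera has in their place "T_tool_cam" (4x4, takes a point from camera to tool coordinates, whose origin is the TCP and whose axes are the flange's). Camera axes: x right, y down, z forward; pixel columns grow to the right and rows downward; lengths in m; the calibration is good to about 2 mm. A picture is of the moment at which its call begins: read the wrist's pose just before it. There is no depth.
- order.close_job(): hands the job in, once; it reports no verdict.
The state is a dict: "clock": time; "joint_pos": joint angles; "qvel": joint speeds; "tau": joint torques, N m; "tool_pos": TCP position; "orientation": TCP orientation; "force": force on the tool from outside, world axes, zero at the start; "moment": the same for the moment, N m; "opening": finger opening in m.
Only numpy, scipy, OpenCV 4.12 (cv2) and the standard library are available. Lean on these libraries where they do the work, as an engineer would, in place of code of your own. Each camera call takes 0.05 s, during which the arm holds its last target. There are 200 camera calls.

## Working session

There is one attempt and no reset: what is moved stays moved. The work goes in short steps, Python scripts to look and compute and a tool call to move; the robot and the scene stay as the last step left them, time stands still between calls to the robot, and variables do not carry over. Pictures are saved under pics/ and viewed, about 8 in all and at most 12, crops included, and the job is handed in when it is done.

Besides the shell and the picture viewer there is one more tool, called after "Emit:" as name(argument=value, ...) on one line, values as JSON. jog_arm: Moves the arm, as the interface text tells. Its arguments: {"type":"object","properties":{"motion":{"type":"array"}},"required":["motion"]}

```bash
mkdir -p pics; cat > h.py <<'E'
import numpy as np, cv2
from scipy.spatial.transform import Rotation as R
from plant import ctrl, cams, order
def snap(n,f=None):
    o=ctrl.get_obs(); s=cams.snapshot(n)
    if n=="wrist":
        T=np.eye(4);T[:3,:3]=R.from_euler('xyz',o['orientation'],degrees=True).as_matrix();T[:3,3]=o['tool_pos']
        M=T@s['T_tool_cam']
    else: M=s['cam_to_world']
    s['M']=np.array(M)
    if f: cv2.imwrite('pics/'+f,cv2.cvtColor(s['img'],cv2.COLOR_RGB2BGR))
    return s
def px2w(s,uv,z):
    d=s['M'][:3,:3]@np.linalg.inv(s['K'])@np.array([uv[0],uv[1],1.]); p=s['M'][:3,3]
    return p+d*(z-p[2])/d[2]
def w2px(s,p):
    q=np.linalg.inv(s['M'])@np.append(p,1); q=s['K']@q[:3]; return q[:2]/q[2]
E
python3 - <<'E'
from h import *
np.set_printoptions(precision=4,suppress=True)
print(ctrl.get_obs())
s=snap("top","top0.png");np.savez('top0',img=s['img'],K=s['K'],M=s['M']);print(s['M'],s['K'])
b=snap("scene","sc0.png");print(b['M'])
E
```

```text
{'clock': 0.0, 'joint_pos': array([-50.3001,  20.5914,   0.6347,  -0.0225, -70.1372, -16.5077]), 'qvel': array([-0.0397,  0.034 ,  0.0171, -0.0063, -0.0647, -0.0208]), 'tau': array([  0.001 , -58.2722,  29.3051,   6.9973,   0.0067,  -0.0001]), 'tool_pos': array([ 0.2656, -0.62  ,  0.2366]), 'orientation': array([ 179.9039,   -0.0064, -156.8155]), 'force': array([-0.0892,  0.7777,  0.0487]), 'moment': array([ 0.0211, -0.025 ,  0.0376]), 'opening': 0.08781352119263412}
[[-0.0142 -0.9826  0.1853  0.2072]
 [-0.9999  0.0142 -0.001   0.0313]
 [-0.0016 -0.1853 -0.9827  1.4945]
 [ 0.      0.      0.      1.    ]] [[424.1746   0.     322.834 ]
 [  0.     424.1746 189.9596]
 [  0.       0.       1.    ]]
[[ 0.4293  0.5235 -0.736   1.5578]
 [ 0.9031 -0.2552  0.3453 -0.4867]
 [-0.0071 -0.8129 -0.5824  0.9248]
 [ 0.      0.      0.      1.    ]]
```

View pics/top0.png

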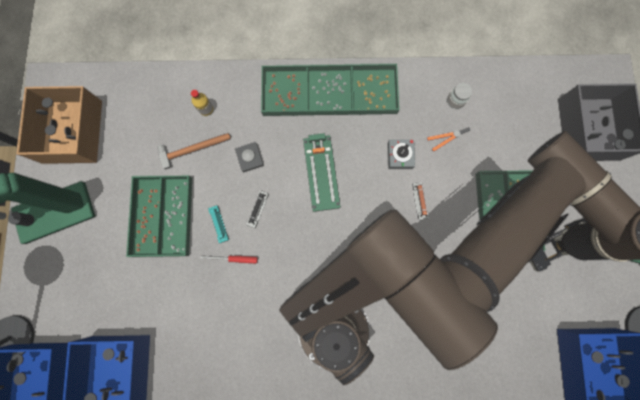

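View pics/sc0.png

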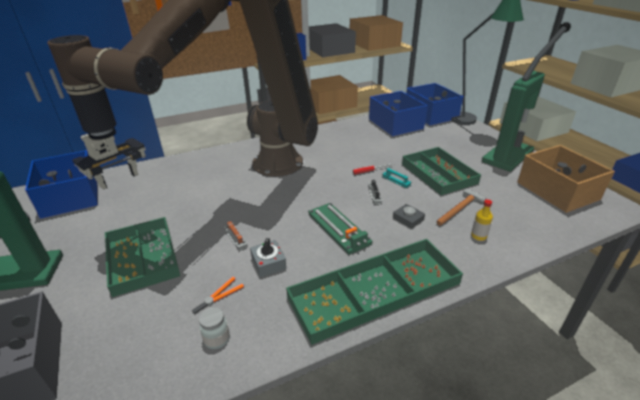

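In the top view there are three handle-shaped things: black at (258,209), turquoise at (218,223), a look-alike, and brown at (420,200). The black one on the left fits the description. The dial box is at (402,153) and the bed at (322,172). I'll confirm this in one enlarged crop.

```bash
python3 - <<'E'
from h import *
d=np.load('top0.npz');s={'M':d['M'],'K':d['K']}
c=cv2.cvtColor(d['img'],cv2.COLOR_RGB2BGR)[120:250,190:450]
cv2.imwrite('pics/crop.png',cv2.resize(c,None,fx=3,fy=3,interpolation=cv2.INTER_CUBIC))
for n,uv,z in [('black',(258,209),.04),('dial',(402,153),.09),('bed',(322,172),.02)]: print(n,px2w(s,uv,z).round(3))
E
```

```text
black [0.418 0.255 0.04 ]
dial [ 0.597 -0.243  0.09 ]
bed [0.55  0.032 0.02 ]
```

View pics/crop.png

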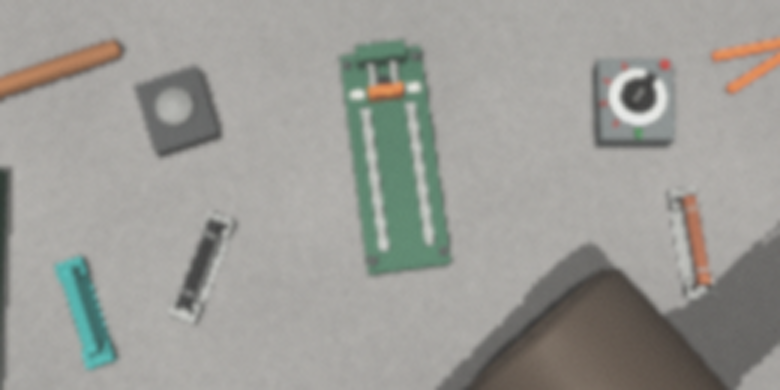

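The crop confirms it: black grip on steel caps at crop (207,267), turquoise at (85,312), brown at (695,242). The dial bar points up and right at (645,85), so the dial stands at about 0.6–0.8 rad. The bed's yaw is about +7°. Next I work out the first move, to above the dial.

```bash
cat >> h.py <<'E'
def go(p,yaw):
    o=ctrl.get_obs(); M=R.from_euler('xyz',o['orientation'],degrees=True)
    off=M.inv().apply(np.array(p)-o['tool_pos'])*1000
    r=(o['orientation'][2]-yaw+180)%360-180
    print('at',np.round(o['tool_pos'],4),np.round(o['orientation'],2),'off',off.round(1),'roll',round(np.radians(r),3),'F',np.round(o['force'],1),'op',round(o['opening'],4),'t',o['clock'])
E
python3 - <<'E'
from h import *
np.set_printoptions(precision=4,suppress=True)
print(snap("wrist")['T_tool_cam'])
go([.597,-.243,.24],145)
E
```

```text
[[-0.0004 -0.9677 -0.2522  0.0673]
 [ 1.     -0.0001 -0.001  -0.0003]
 [ 0.0009 -0.2522  0.9677 -0.147 ]
 [ 0.      0.      0.      1.    ]]
at [ 0.2657 -0.6201  0.2368] [ 179.93   -0.01 -156.81] off [-453.   216.2   -2.9] roll 1.016 F [-0.7  0.7 -0.6] op 0.0877 t 0.15
```

Emit:
jog_arm(motion=[{"offset": [-453, 216, 0], "roll": 1.016, "hand": 60}, {"offset": [-453, 216, 0], "roll": 1.016, "hand": 60}, {"offset": [-453, 216, 0], "roll": 1.016, "hand": 60}, {"offset": [-453, 216, 0], "roll": 1.016, "hand": 60}, {"offset": [-453, 216, 0], "roll": 1.016, "hand": 60}, {"offset": [-453, 216, 0], "roll": 1.016, "hand": 60}, {"offset": [-453, 216, 0], "roll": 1.016, "hand": 60}, {"offset": [-453, 216, 0], "roll": 1.016, "hand": 60}, {"offset": [-453, 216, 0], "roll": 1.016, "hand": 60}, {"offset": [-453, 216, 0], "roll": 1.016, "hand": 60}, {"offset": [-453, 216, 0], "roll": 1.016, "hand": 60}, {"offset": [-453, 216, 0], "roll": 1.016, "hand": 60}, {"offset": [-453, 216, 0], "roll": 1.016, "hand": 60}, {"offset": [-453, 216, 0], "roll": 1.016, "hand": 60}, {"offset": [-453, 216, 0], "roll": 1.016, "hand": 60}, {"offset": [-453, 216, 0], "roll": 1.016, "hand": 60}, {"offset": [-453, 216, 0], "roll": 1.016, "hand": 60}, {"offset": [-453, 216, 0], "roll": 1.016, "hand": 60}])

```text
clock: 1.65
tool_pos: [0.5964, -0.2444, 0.2377]
orientation: [180.0, 0.0, 144.9]
force: [-0.3, 0.7, -0.8]
opening: 0.0598
```

```bash
python3 - <<'E'
from h import *
s=snap("wrist","w1.png");np.savez('w1',K=s['K'],M=s['M'])
go([.597,-.243,.24],145)
print(w2px(s,[.597,-.243,.094]))
E
```

```text
at [ 0.5965 -0.2444  0.2377] [1.800e+02 1.000e-02 1.449e+02] off [ 0.4  1.4 -2.3] roll -0.002 F [0.7 0.1 0.1] op 0.0601 t 1.7
[312.93542639 193.59902622]
```

View pics/w1.png

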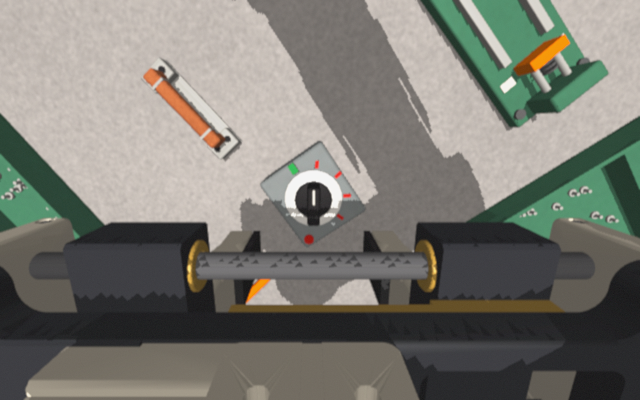

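The wrist view shows the dial at (314,198) with its bar upright in the image, so it already lies along tool x, with the white tick at (313,198). The green mark is at (294,169). The bed's stop end is at (545,60).

```bash
python3 - <<'E'
from h import *
d=np.load('w1.npz');s={'M':d['M'],'K':d['K']}
for uv,z in [((314,198),.051),((314,198),.064),((313,200),.094),((320,142),.05),((260,184),.05),((366,207),.05),((294,169),.05),((308,239),.05)]: print(uv,px2w(s,uv,z).round(4))
for z in(.05,.064,.094):print(w2px(s,[.597,-.243,z]))
c=cv2.imread('pics/w1.png')[120:260,230:410]
cv2.imwrite('pics/w1c.png',cv2.resize(c,None,fx=4,fy=4,interpolation=cv2.INTER_CUBIC))
E
```

```text
(314, 198) [ 0.6103 -0.2506  0.051 ]
(314, 198) [ 0.6076 -0.2489  0.064 ]
(313, 200) [ 0.6026 -0.2469  0.094 ]
(320, 142) [ 0.5608 -0.2076  0.05  ]
(260, 184) [ 0.56   -0.2931  0.05  ]
(366, 207) [ 0.6556 -0.206   0.05  ]
(294, 169) [ 0.5687 -0.2499  0.05  ]
(308, 239) [ 0.6491 -0.2869  0.05  ]
[312.80975529 185.21510588]
[312.84619498 187.64611398]
[312.93542639 193.59902622]
```

View pics/w1c.png

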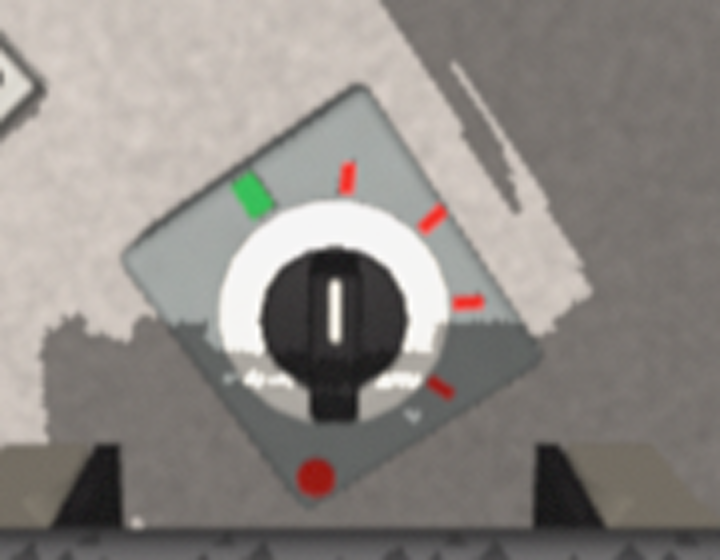

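```bash
python3 - <<'E'
from h import *
go([.609,-.250,.081],144.9)
E
```

```text
at [ 0.5965 -0.2444  0.2377] [1.800e+02 1.000e-02 1.449e+02] off [-13.4   2.6 156.7] roll 0.0 F [0.7 0.1 0.1] op 0.0601 t 1.7
```

Emit:
jog_arm(motion=[{"offset": [-13.4, 2.6, 30], "roll": 0, "hand": 50}, {"offset": [-13.4, 2.6, 60], "roll": 0, "hand": 50}, {"offset": [-13.4, 2.6, 90], "roll": 0, "hand": 50}, {"offset": [-13.4, 2.6, 115], "roll": 0, "hand": 50}, {"offset": [-13.4, 2.6, 135], "roll": 0, "hand": 50}, {"offset": [-13.4, 2.6, 150], "roll": 0, "hand": 50}, {"offset": [-13.4, 2.6, 156.5], "roll": 0, "hand": 50}, {"offset": [-13.4, 2.6, 156.5], "roll": 0, "hand": 50}, {"offset": [-13.4, 2.6, 156.5], "roll": 0, "hand": 5}, {"offset": [-13.4, 2.6, 156.5], "roll": 0, "hand": 5}, {"offset": [-13.4, 2.6, 156.5], "roll": 0, "hand": 5}, {"offset": [-13.4, 2.6, 156.5], "roll": 0, "hand": 5}, {"offset": [-13.4, 2.6, 156.5], "roll": 0, "hand": 5}, {"offset": [-13.4, 2.6, 156.5], "roll": 0, "hand": 5}, {"offset": [-13.4, 2.6, 156.5], "roll": 0, "hand": 5}, {"offset": [-13.4, 2.6, 156.5], "roll": 0, "hand": 5}])

```text
clock: 3.03
tool_pos: [0.6088, -0.2506, 0.0818]
orientation: [-179.9, 0.0, 145.0]
force: [-3.8, -7.0, 3.2]
opening: 0.0143
```

Emit:
jog_arm(motion=[{"offset": [0, -1, 0], "roll": -0.08, "hand": 5}, {"offset": [0, -1, 0], "roll": -0.16, "hand": 5}, {"offset": [0, -1, 0], "roll": -0.24, "hand": 5}, {"offset": [0, -1, 0], "roll": -0.32, "hand": 5}, {"offset": [0, -1, 0], "roll": -0.4, "hand": 5}, {"offset": [0, -1, 0], "roll": -0.48, "hand": 5}, {"offset": [0, -1, 0], "roll": -0.54, "hand": 5}, {"offset": [0, -1, 0], "roll": -0.6, "hand": 5}, {"offset": [0, -1, 0], "roll": -0.63, "hand": 5}, {"offset": [0, -1, 0], "roll": -0.65, "hand": 5}, {"offset": [0, -1, 0], "roll": -0.67, "hand": 5}, {"offset": [0, -1, 0], "roll": -0.67, "hand": 5}, {"offset": [0, -1, 0], "roll": -0.67, "hand": 5}])

```text
clock: 4.12
tool_pos: [0.6085, -0.2509, 0.0817]
orientation: [-180.0, -0.0, -176.7]
force: [-3.4, -4.9, 4.0]
opening: 0.0144
```

```bash
python3 - <<'E'
from h import *
o=ctrl.get_obs();print(o['moment'],o['force'],o['orientation'])
E
```

```text
[-1.79352674  1.00826198 -0.86244676] [-3.39805561 -4.88688415  3.98802123] [-1.79953667e+02 -2.59205162e-02 -1.76714260e+02]
```

The moment about z is −0.86 N m, far above the friction, so the dial is on its end stop. I release, rise and check.

Emit:
jog_arm(motion=[{"offset": [0, 0, 0], "roll": 0.05, "hand": 60}, {"offset": [0, 0, 0], "roll": 0.05, "hand": 60}, {"offset": [0, 0, 0], "roll": 0.05, "hand": 60}, {"offset": [0, 0, 0], "roll": 0.05, "hand": 60}, {"offset": [0, 0, 0], "roll": 0.05, "hand": 60}, {"offset": [0, 0, -40], "roll": 0.05, "hand": 80}, {"offset": [0, 0, -80], "roll": 0.05, "hand": 80}, {"offset": [0, 0, -120], "roll": 0.05, "hand": 80}, {"offset": [0, 0, -150], "roll": 0.05, "hand": 80}, {"offset": [0, 0, -150], "roll": 0.05, "hand": 80}, {"offset": [0, 0, -150], "roll": 0.05, "hand": 80}])

```text
clock: 5.03
tool_pos: [0.6101, -0.2499, 0.2338]
orientation: [-180.0, 0.3, -179.4]
force: [-0.1, -0.5, -1.8]
opening: 0.0786
```

```bash
python3 - <<'E'
from h import *
s=snap("wrist","w2.png");np.savez('w2',K=s['K'],M=s['M'])
c=cv2.imread('pics/w2.png')[120:260,230:410]
cv2.imwrite('pics/w2c.png',cv2.resize(c,None,fx=4,fy=4,interpolation=cv2.INTER_CUBIC))
# black handle ends, from the top view (grip height)
d=np.load('top0.npz');t={'M':d['M'],'K':d['K']}
a,b=px2w(t,(265.7,192.3),.02),px2w(t,(252.3,225),.02);print(a,b,np.degrees(np.arctan2(*(a-b)[1::-1])))
p=(a+b)/2; go([p[0],p[1],.26],-156)
E
```

```text
[0.47972138 0.23184289 0.02      ] [0.36455127 0.27728493 0.02      ] -21.53243113822875
at [ 0.6091 -0.2496  0.2317] [ 1.7998e+02  8.0000e-02 -1.7947e+02] off [182.2 505.9 -28.4] roll -0.41 F [-0.1  0.1 -1.9] op 0.0789 t 5.0833
```

View pics/w2c.png

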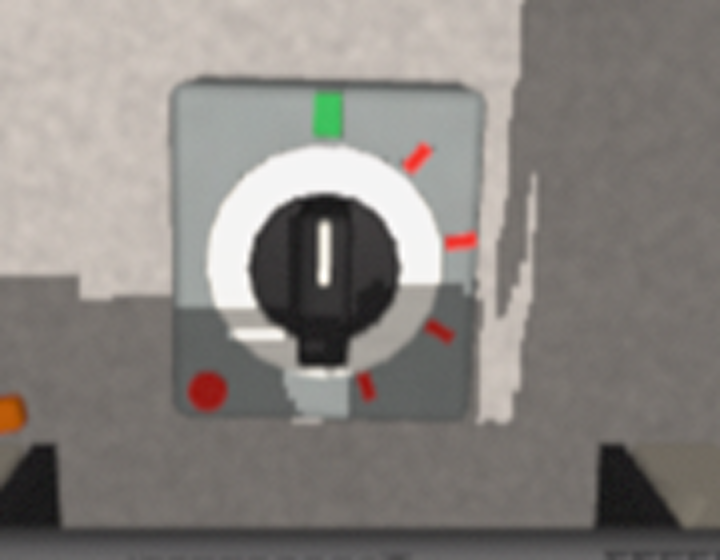

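The dial is at off: the tick at crop (323,250) lines up with the green mark at (328,115), and the bar is square with the box. Now I move over the black handle.

Emit:
jog_arm(motion=[{"offset": [182, 506, -10], "roll": 0.384, "hand": 80}, {"offset": [182, 506, -10], "roll": 0.384, "hand": 80}, {"offset": [182, 506, -10], "roll": 0.384, "hand": 80}, {"offset": [182, 506, -10], "roll": 0.384, "hand": 80}, {"offset": [182, 506, -10], "roll": 0.384, "hand": 80}, {"offset": [182, 506, -10], "roll": 0.384, "hand": 80}, {"offset": [182, 506, -10], "roll": 0.384, "hand": 80}, {"offset": [182, 506, -10], "roll": 0.384, "hand": 80}, {"offset": [182, 506, -10], "roll": 0.384, "hand": 80}, {"offset": [182, 506, -10], "roll": 0.384, "hand": 80}, {"offset": [182, 506, -10], "roll": 0.384, "hand": 80}, {"offset": [182, 506, -10], "roll": 0.384, "hand": 80}, {"offset": [182, 506, -10], "roll": 0.384, "hand": 80}, {"offset": [182, 506, -10], "roll": 0.384, "hand": 80}, {"offset": [182, 506, -10], "roll": 0.384, "hand": 80}, {"offset": [182, 506, -10], "roll": 0.384, "hand": 80}, {"offset": [182, 506, -10], "roll": 0.384, "hand": 80}, {"offset": [182, 506, -10], "roll": 0.384, "hand": 80}])

```text
clock: 6.58
tool_pos: [0.4228, 0.2533, 0.2406]
orientation: [-179.9, -0.0, 158.4]
force: [-0.1, -0.5, -1.1]
opening: 0.0802
```

```bash
python3 - <<'E'
from h import *
s=snap("wrist","w3.png");np.savez('w3',K=s['K'],M=s['M']);go([.422,.2546,.24],158.5);print(w2px(s,[.422,.2546,.044]))
c=cv2.imread('pics/w3.png')[60:260,160:460]
cv2.imwrite('pics/w3c.png',cv2.resize(c,None,fx=2.6,fy=2.6,interpolation=cv2.INTER_CUBIC))
E
```

```text
at [0.4229 0.2533 0.2408] [-1.7997e+02 -1.0000e-02  1.5840e+02] off [1.3 0.9 0.8] roll -0.002 F [-0.   0.8  0. ] op 0.0798 t 6.6333
[312.63625235 183.07822668]
```

View pics/w3c.png

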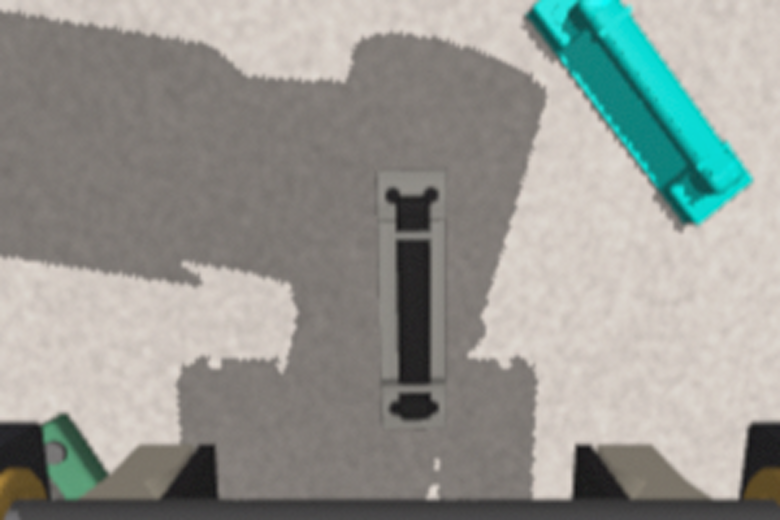

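```bash
python3 - <<'E'
from h import *
d=np.load('w3.npz');s={'M':d['M'],'K':d['K']}
f=lambda x,y,z:px2w(s,(160+x/2.6,60+y/2.6),z)
a,b=f(412,172,.02),f(412.5,426,.02);c=(a+b)/2
print(a,b,np.linalg.norm(a-b),np.degrees(np.arctan2(*(a-b)[1::-1])),c, 'grip',f(414,238,.044),f(414,385,.044))
go([c[0],c[1],.036-.008],158.4)
# bed from top view (crop coords/3)
d=np.load('top0.npz');t={'M':d['M'],'K':d['K']}
g=lambda x,y,z:px2w(t,(190+x/3,120+y/3),z)
l=[g(366,110,.03),g(383,248,.03)];r=[g(410,104,.03),g(430,242,.03)]
for p in(l,r):print(p,np.linalg.norm(p[0]-p[1]),np.degrees(np.arctan2(*(p[0]-p[1])[1::-1])))
m=sum(l+r)/4;print('rail mid',m)
E
```

```text
[0.36272544 0.28576358 0.02      ] [0.48096082 0.24002452 0.02      ] 0.12677408242365384 158.8511613996829 [0.42184313 0.26289405 0.02      ] grip [0.38981045 0.27565381 0.044     ] [0.45420264 0.25064296 0.044     ]
at [0.4229 0.2533 0.2408] [-1.7997e+02 -1.0000e-02  1.5840e+02] off [  4.5   8.6 212.8] roll -0.0 F [-0.   0.8  0. ] op 0.0798 t 6.6333
[array([0.60470133, 0.066738  , 0.03      ]), array([0.43841893, 0.04850766, 0.03      ])] 0.16727875781693496 6.256624634435369
[array([0.61130978, 0.01432189, 0.03      ]), array([ 0.4447047 , -0.00635186,  0.03      ])] 0.16788286914815304 7.073581696729564
rail mid [0.52478369 0.03080392 0.03      ]
```

The crop shows the black handle upright at crop (412,300), with yaw 158.9° and centre (0.422, 0.263). Turquoise is clear of it at (640,110). I grip it at the middle and lift it.

Emit:
jog_arm(motion=[{"offset": [4.5, 8.6, 30], "roll": 0, "hand": 50}, {"offset": [4.5, 8.6, 65], "roll": 0, "hand": 50}, {"offset": [4.5, 8.6, 100], "roll": 0, "hand": 50}, {"offset": [4.5, 8.6, 135], "roll": 0, "hand": 50}, {"offset": [4.5, 8.6, 165], "roll": 0, "hand": 50}, {"offset": [4.5, 8.6, 190], "roll": 0, "hand": 50}, {"offset": [4.5, 8.6, 205], "roll": 0, "hand": 50}, {"offset": [4.5, 8.6, 211], "roll": 0, "hand": 50}, {"offset": [4.5, 8.6, 211], "roll": 0, "hand": 50}, {"offset": [4.5, 8.6, 211], "roll": 0, "hand": 5}, {"offset": [4.5, 8.6, 211], "roll": 0, "hand": 5}, {"offset": [4.5, 8.6, 211], "roll": 0, "hand": 5}, {"offset": [4.5, 8.6, 211], "roll": 0, "hand": 5}, {"offset": [4.5, 8.6, 211], "roll": 0, "hand": 5}, {"offset": [4.5, 8.6, 211], "roll": 0, "hand": 5}, {"offset": [4.5, 8.6, 211], "roll": 0, "hand": 5}])

```text
clock: 7.97
tool_pos: [0.4216, 0.2642, 0.0305]
orientation: [180.0, 0.0, 158.5]
force: [-1.3, -1.1, 5.8]
opening: 0.0154
```

Emit:
jog_arm(motion=[{"offset": [0, 0, -20], "roll": 0, "hand": 5}, {"offset": [0, 0, -50], "roll": 0, "hand": 5}, {"offset": [0, 0, -85], "roll": 0, "hand": 5}, {"offset": [0, 0, -120], "roll": 0, "hand": 5}, {"offset": [0, 0, -150], "roll": 0, "hand": 5}, {"offset": [0, 0, -150], "roll": 0, "hand": 5}, {"offset": [0, 0, -150], "roll": 0, "hand": 5}])

```text
clock: 8.55
tool_pos: [0.4219, 0.2649, 0.1815]
orientation: [179.8, 0.0, 158.5]
force: [-0.4, 0.2, -3.3]
opening: 0.0155
```

```bash
python3 - <<'E'
from h import *
u=np.radians(6.7)
# rail mid is x=-24 in bed frame
ch=np.array([.5248+.024*np.cos(u),.0308+.024*np.sin(u)]);print('channel',ch)
p=ch-.13*np.array([np.cos(u),np.sin(u)])
go([p[0],p[1],.18],186.7)
E
```

```text
channel [0.5486361 0.0336001]
at [0.4219 0.2649 0.1815] [1.7978e+02 4.0000e-02 1.5850e+02] off [ -88.1 -230.2    0.7] roll -0.492 F [-0.4  0.2 -3.3] op 0.0155 t 8.55
```

```bash
python3 - <<'E'
from h import *
u=np.radians(6.7);c,s=np.cos(u),np.sin(u)
p=np.array([.5486,.0336])+.03*np.array([c,s])+.07*np.array([-s,c])
go([p[0],p[1],.21],186.7)
E
```

```text
at [0.4219 0.2649 0.1815] [1.7978e+02 4.0000e-02 1.5850e+02] off [-196.1  -92.8  -28.7] roll -0.492 F [-0.4  0.2 -3.3] op 0.0155 t 8.55
```

Emit:
jog_arm(motion=[{"offset": [-25, -12, -10], "roll": -0.08, "hand": 5}, {"offset": [-55, -26, -20], "roll": -0.16, "hand": 5}, {"offset": [-85, -40, -28], "roll": -0.24, "hand": 5}, {"offset": [-115, -54, -28], "roll": -0.32, "hand": 5}, {"offset": [-145, -68, -28], "roll": -0.4, "hand": 5}, {"offset": [-175, -83, -28], "roll": -0.46, "hand": 5}, {"offset": [-190, -90, -28], "roll": -0.492, "hand": 5}, {"offset": [-196, -93, -28], "roll": -0.492, "hand": 5}, {"offset": [-196, -93, -28], "roll": -0.492, "hand": 5}, {"offset": [-196, -93, -28], "roll": -0.492, "hand": 5}, {"offset": [-196, -93, -28], "roll": -0.492, "hand": 5}])

```text
clock: 9.47
tool_pos: [0.5689, 0.1063, 0.2072]
orientation: [-180.0, -0.1, -173.3]
force: [-0.3, 0.6, -2.2]
opening: 0.016
```

```bash
python3 - <<'E'
from h import *
s=snap("wrist","w4.png");np.savez('w4',K=s['K'],M=s['M']);go([.57,.1,.21],186.7);print(w2px(s,[.5486,.0336,.02]))
c=cv2.imread('pics/w4.png')[0:300,100:500]
cv2.imwrite('pics/w4c.png',cv2.resize(c,None,fx=2,fy=2,interpolation=cv2.INTER_CUBIC))
E
```

```text
at [0.569  0.1065 0.2076] [-1.8000e+02 -5.0000e-02 -1.7328e+02] off [-0.2 -6.6 -2.4] roll 0.0 F [-0.3  0.2 -2.1] op 0.0155 t 9.5167
[251.40128406 161.63608088]
```

View pics/w4c.png

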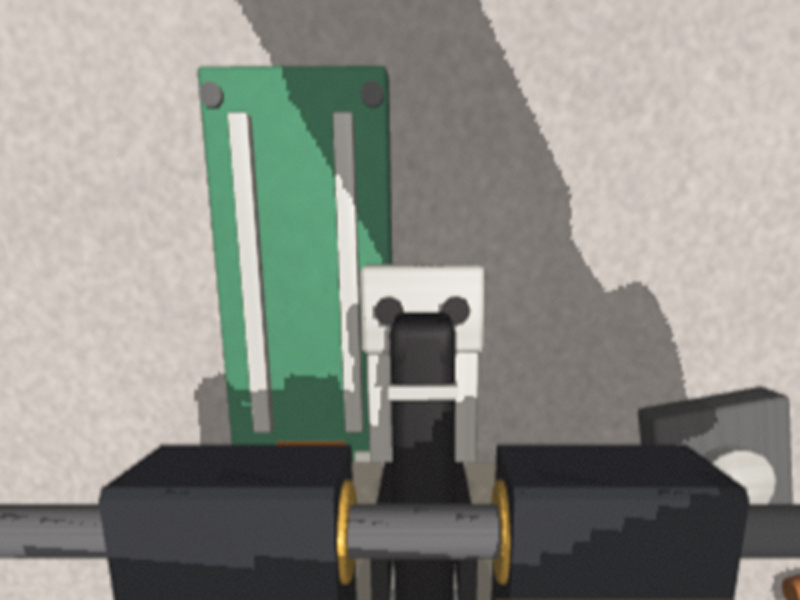

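The crop shows rails with near ends at about (238,113) and (343,113) and far ends at (262,432) and (353,432). The held handle is parallel to the tool, with its near cap edge at (423,267).

```bash
python3 - <<'E'
from h import *
d=np.load('w4.npz');s={'M':d['M'],'K':d['K']}
f=lambda x,y,z:px2w(s,(100+x/2,y/2),z)
L=[f(248,113,.03),f(270,432,.03)];Rr=[f(333,113,.03),f(352-7,432,.03)]
n=(L[0]+Rr[0])/2;e=(L[1]+Rr[1])/2;u=(e-n)/np.linalg.norm(e-n)
print('widths',np.linalg.norm(L[0]-Rr[0]),np.linalg.norm(L[1]-Rr[1]),'len',np.linalg.norm(e-n),'yaw',np.degrees(np.arctan2(u[1],u[0])))
for q in (L,Rr): w=q[1]-q[0];print(np.degrees(np.arctan2(w[1],w[0])))
o=ctrl.get_obs();tcp=np.array(o['tool_pos'])
m=(n+e)/2; ch=m+.024*u; print('n,e',n,e,'ch',ch)
# handle end & edges in tool frame
M=R.from_euler('xyz',o['orientation'],degrees=True)
zc=tcp[2]-.0105
for q in [(362,267),(484,267)]: print(M.inv().apply(f(*q,zc)-tcp)*1000)
y=np.degrees(np.arctan2(u[1],u[0]))
p=ch-.02*u; go([p[0],p[1],.11],y+180)
E
```

```text
widths 0.04361923644475475 0.0440678083385166 len 0.17119284917104574 yaw 6.706263770506287
6.631201758857203
6.78133968288528
n,e [0.44049448 0.02237182 0.03      ] [0.61051601 0.0423636  0.03      ] ch [0.54934104 0.03517042 0.03      ]
[ 63.94695352 -16.56707283  10.55725996]
[63.9155713  15.74157194 10.55510512]
at [0.569  0.1065 0.2076] [-1.8000e+02 -5.0000e-02 -1.7328e+02] off [ 47.8 -68.6  97.6] roll 0.0 F [-0.3  0.2 -2.1] op 0.0155 t 9.5167
```

Emit:
jog_arm(motion=[{"offset": [12, -17, 0], "roll": 0, "hand": 5}, {"offset": [24, -35, 10], "roll": 0, "hand": 5}, {"offset": [36, -52, 30], "roll": 0, "hand": 5}, {"offset": [45, -65, 55], "roll": 0, "hand": 5}, {"offset": [47.8, -68.6, 80], "roll": 0, "hand": 5}, {"offset": [47.8, -68.6, 97], "roll": 0, "hand": 5}, {"offset": [47.8, -68.6, 97], "roll": 0, "hand": 5}, {"offset": [47.8, -68.6, 97], "roll": 0, "hand": 5}, {"offset": [47.8, -68.6, 97], "roll": 0, "hand": 5}])

```text
clock: 10.27
tool_pos: [0.5312, 0.033, 0.1124]
orientation: [180.0, 0.1, -173.2]
force: [-0.5, -0.6, -1.5]
opening: 0.0157
```

```bash
python3 - <<'E'
from h import *
u=np.radians(6.7);u=np.array([np.cos(u),np.sin(u)]);p=np.array([.5493,.0352])-.02*u
go([p[0],p[1],.0515],186.7)
E
```

```text
at [0.5312 0.033  0.1124] [ 1.7999e+02  1.0000e-01 -1.7323e+02] off [ 1.9  0.  60.9] roll 0.001 F [-0.5 -0.6 -1.5] op 0.0157 t 10.2667
```

Now I lower it to just touch the bed.

Emit:
jog_arm(motion=[{"offset": [1.5, 0, 10], "roll": 0, "hand": 5}, {"offset": [1.5, 0, 22], "roll": 0, "hand": 5}, {"offset": [1.5, 0, 34], "roll": 0, "hand": 5}, {"offset": [1.5, 0, 44], "roll": 0, "hand": 5}, {"offset": [1.5, 0, 51], "roll": 0, "hand": 5}, {"offset": [1.5, 0, 56], "roll": 0, "hand": 5}, {"offset": [1.5, 0, 59], "roll": 0, "hand": 5}, {"offset": [1.5, 0, 61], "roll": 0, "hand": 5}, {"offset": [1.5, 0, 61], "roll": 0, "hand": 5}, {"offset": [1.5, 0, 61], "roll": 0, "hand": 5}, {"offset": [1.5, 0, 61], "roll": 0, "hand": 5}, {"offset": [1.5, 0, 61], "roll": 0, "hand": 5}])

```text
clock: 11.27
tool_pos: [0.5293, 0.032, 0.0505]
orientation: [180.0, 0.1, -173.3]
force: [0.2, -0.2, 1.6]
opening: 0.0158
```

It touches the bed with about 4 N. Now I push slowly along tool −x.

Emit:
jog_arm(motion=[{"offset": [-3, 0, 0], "roll": 0, "hand": 5}, {"offset": [-6, 0, 0], "roll": 0, "hand": 5}, {"offset": [-9, 0, 0], "roll": 0, "hand": 5}, {"offset": [-12, 0, 0], "roll": 0, "hand": 5}, {"offset": [-15, 0, 0], "roll": 0, "hand": 5}, {"offset": [-18, 0, 0], "roll": 0, "hand": 5}, {"offset": [-20, 0, 0], "roll": 0, "hand": 5}, {"offset": [-20, 0, 0], "roll": 0, "hand": 5}, {"offset": [-20, 0, 0], "roll": 0, "hand": 5}])

```text
clock: 12.02
tool_pos: [0.5489, 0.0342, 0.0505]
orientation: [-180.0, 0.0, -173.3]
force: [-1.8, -0.6, 4.6]
opening: 0.0154
```

Emit:
jog_arm(motion=[{"offset": [-1.5, 0, 0], "roll": 0, "hand": 5}, {"offset": [-3, 0, 0], "roll": 0, "hand": 5}, {"offset": [-4.5, 0, 0], "roll": 0, "hand": 5}, {"offset": [-6, 0, 0], "roll": 0, "hand": 5}, {"offset": [-7.5, 0, 0], "roll": 0, "hand": 5}, {"offset": [-9, 0, 0], "roll": 0, "hand": 5}, {"offset": [-10, 0, 0], "roll": 0, "hand": 5}, {"offset": [-10, 0, 0], "roll": 0, "hand": 5}, {"offset": [-10, 0, 0], "roll": 0, "hand": 5}])

```text
clock: 12.77
tool_pos: [0.557, 0.0349, 0.0504]
orientation: [-180.0, -0.2, -173.3]
force: [-8.5, -0.6, 12.4]
opening: 0.0158
```

Emit:
jog_arm(motion=[{"offset": [-1, 0, -0.7], "roll": 0, "hand": 5}, {"offset": [-2, 0, -0.7], "roll": 0, "hand": 5}, {"offset": [-3, 0, -0.7], "roll": 0, "hand": 5}, {"offset": [-4, 0, -0.7], "roll": 0, "hand": 5}, {"offset": [-4, 0, -0.7], "roll": 0, "hand": 5}, {"offset": [-4, 0, -0.7], "roll": 0, "hand": 5}, {"offset": [-4, 0, -0.7], "roll": 0, "hand": 5}, {"offset": [-4, 0, -0.7], "roll": 0, "hand": 5}])

```text
clock: 13.43
tool_pos: [0.5601, 0.0352, 0.0505]
orientation: [-180.0, -0.3, -173.3]
force: [-9.9, 1.1, 8.2]
opening: 0.0157
```

Emit:
jog_arm(motion=[{"offset": [-1, 0, -0.3], "roll": 0, "hand": 5}, {"offset": [-2, 0, -0.5], "roll": 0, "hand": 5}, {"offset": [-3, 0, -0.5], "roll": 0, "hand": 5}, {"offset": [-4, 0, -0.5], "roll": 0, "hand": 5}, {"offset": [-5, 0, -0.5], "roll": 0, "hand": 5}, {"offset": [-5, 0, -0.5], "roll": 0, "hand": 5}, {"offset": [-5, 0, -0.5], "roll": 0, "hand": 5}, {"offset": [-5, 0, -0.5], "roll": 0, "hand": 5}])

```text
clock: 14.1
tool_pos: [0.5638, 0.0356, 0.0505]
orientation: [-180.0, -0.4, -173.4]
force: [-12.3, 0.8, 9.2]
opening: 0.0156
```

```bash
python3 - <<'E'
from h import *
go([.5493,.0352,.0505],186.7)
s=snap("scene","s5.png");t=snap("top","t5.png")
np.savez('s5',K=s['K'],M=s['M']);np.savez('t5',K=t['K'],M=t['M'])
a=cv2.resize(s['img'][185:265,290:400],None,fx=5,fy=5,interpolation=cv2.INTER_CUBIC)
cv2.imwrite('pics/s5c.png',a[:,:,::-1])
E
```

```text
at [0.5638 0.0356 0.0505] [-179.96   -0.39 -173.36] off [14.5  1.3  0.1] roll -0.001 F [-12.3   0.8   9.2] op 0.0156 t 14.1
```

View pics/s5c.png

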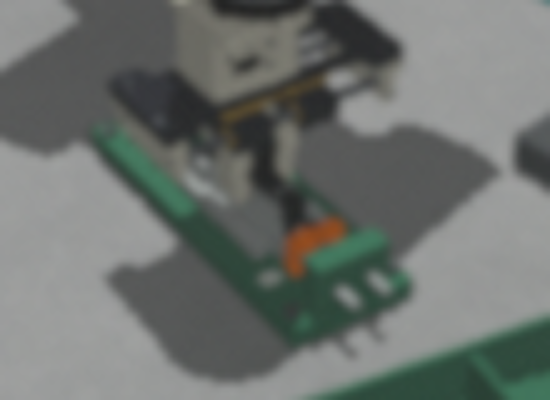

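The crop shows the orange pad at (315,243) pushed in, with the white strip beside its foot at (268,275). I check the stop's travel numerically from the pad's shift against the first scene image.

```bash
python3 - <<'E'
from h import *
d=np.load('s5.npz');s={'M':d['M'],'K':d['K']}
u=np.radians(6.7);u=np.array([np.cos(u),np.sin(u),0]);n=np.array([-u[1],u[0],0]);ch=np.array([.5493,.0352,.02])
for k in (0,5,10,15): print(k,'topL,topR,footR',*[w2px(s,ch+u*(.07+k/1000)+n*y+[0,0,z]).round(1) for y,z in((.021,.028),(-.021,.028),(-.021,0),(.021,0))])
for f in('sc0','s5'):
    i=cv2.imread(f'pics/{f}.png')[215:255,335:375].astype(int)
    m=(i[:,:,2]>i[:,:,1]*1.7)&(i[:,:,2]>i[:,:,0]*2.)&(i[:,:,2]>90)
    v,x=np.nonzero(m);print(f,m.sum(),x.min()+335,x.max()+335,v.min()+215,v.max()+215,x.mean()+335,v.mean()+215)
    for r in range(v.min(),v.max()+1): xs=np.nonzero(m[r])[0]; print(r+215,(xs+335).tolist()[:1],(xs+335).tolist()[-1:])
E
```

```text
0 topL,topR,footR [354.8 227.2] [344.7 231.4] [344.6 237.7] [354.5 233.5]
5 topL,topR,footR [355.7 228. ] [345.6 232.2] [345.4 238.5] [355.4 234.2]
10 topL,topR,footR [356.5 228.7] [346.4 233. ] [346.2 239.3] [356.2 235. ]
15 topL,topR,footR [357.4 229.5] [347.2 233.8] [347.  240.1] [357.  235.8]
sc0 31 346 355 228 233 350.4193548387097 230.19354838709677
228 [352] [355]
229 [350] [355]
230 [347] [354]
231 [346] [352]
232 [346] [350]
233 [347] [347]
s5 36 348 357 229 238 351.69444444444446 232.61111111111111
229 [356] [356]
230 [354] [357]
231 [350] [357]
232 [349] [355]
233 [348] [353]
234 [348] [351]
235 [348] [349]
236 [348] [348]
237 [348] [348]
238 [348] [349]
```

The pad has shifted about 2 px in x and 1.5–2 px in y, so it is about 11 mm in. That agrees with the TCP estimate of 10.6 mm, or about 8.5 N plus friction on the bed. A small further push centres it, then I hold.

Emit:
jog_arm(motion=[{"offset": [-0.7, 0, -0.2], "roll": 0, "hand": 5}, {"offset": [-1.5, 0, -0.3], "roll": 0, "hand": 5}, {"offset": [-1.5, 0, -0.3], "roll": 0, "hand": 5}, {"offset": [-1.5, 0, -0.3], "roll": 0, "hand": 5}, {"offset": [-1.5, 0, -0.3], "roll": 0, "hand": 5}, {"offset": [-1.5, 0, -0.3], "roll": 0, "hand": 5}, {"offset": [-1.5, 0, -0.3], "roll": 0, "hand": 5}, {"offset": [-1.5, 0, -0.3], "roll": 0, "hand": 5}, {"offset": [-1.5, 0, -0.3], "roll": 0, "hand": 5}, {"offset": [-1.5, 0, -0.3], "roll": 0, "hand": 5}, {"offset": [-1.5, 0, -0.3], "roll": 0, "hand": 5}, {"offset": [-1.5, 0, -0.3], "roll": 0, "hand": 5}])

```text
clock: 15.2
tool_pos: [0.5651, 0.0358, 0.0506]
orientation: [-180.0, -0.4, -173.4]
force: [-12.8, 0.7, 6.5]
opening: 0.0153
```

```bash
python3 - <<'E'
from h import *
go([.5493,.0352,.0505],186.7)
s=snap("wrist","w6.png");np.savez('w6',K=s['K'],M=s['M'])
c=cv2.imread('pics/w6.png')[0:300,120:520]
cv2.imwrite('pics/w6c.png',cv2.resize(c,None,fx=2,fy=2,interpolation=cv2.INTER_CUBIC))
u=np.radians(6.7);u=np.array([np.cos(u),np.sin(u),0]);ch=np.array([.5493,.0352,.02])
for x in(-47,-49,-51): print(x,(w2px(s,ch+u*x/1000+[0,0,.02])-[120,0])*2)
E
```

```text
at [0.5651 0.0358 0.0506] [-179.97   -0.41 -173.37] off [15.8  1.2  0.2] roll -0.001 F [-12.8   0.7   6.5] op 0.0153 t 15.2
-47 [388.33516184 271.0589561 ]
-49 [388.34047881 263.33859171]
-51 [388.3458299  255.56868848]
```

View pics/w6c.png

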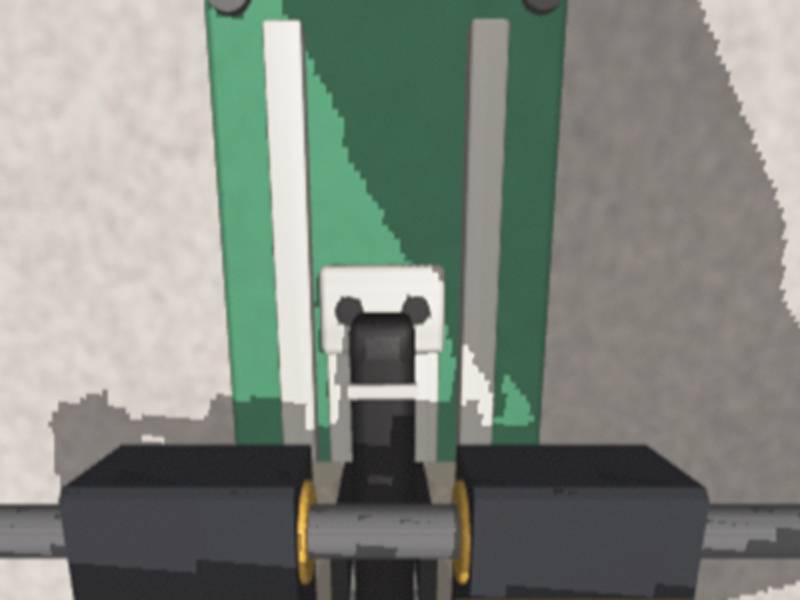

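The wrist view shows the handle flat between the rails, with its near cap edge at crop (382,266), which is bed x ≈ −48 mm. The stop is therefore about 11.7 mm in, or about 9.4 N. I hand in.

```bash
python3 - <<'E'
from h import *
order.close_job(); go([.5651,.0358,.0506],186.6)
E
```

```text
the job is handed in; nothing more can be done
the job is handed in; nothing more can be done
```

I turned the feed dial to off, and the arm is holding the black handle flat between the rails against the sprung stop. The job was handed in at about 15 s of the 56 s; no verdict is reported.

- **Dial:** the turning moment rose to about 0.9 N m at the end stop, far above the dial's friction. In the close-up the tick lined up with the green mark.
- **Handle on the bed:** it lies within about 1–2 mm of the centre line. It is tilted less than 0.01 rad and turned about 0.002 rad from the bed, going by the tool's orientation, since the handle sat parallel to the tool. The fingers still grip it, with an opening of 15.3 mm.
- **Stop:** the last wrist image puts it about 11.7 mm in, or about 9.4 N. The pad's shift in the scene image gave about 11 mm, just before a final push of about 1.3 mm.
- **Disagreement:** the wrist force along the bed reads 12.8 N, more than the spring alone. I put the extra 3 N or so down to the handle rubbing on the bed, which carries about 9 N of down-load. Even 12.8 N would be within the 6–14 N limit.
- **Other items:** the arm never touched the brown handle, hammer, screwdriver or pliers as far as I planned it. I did not measure their positions again at the end.

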